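Hold a tube block in the corner of its locating plate

TASK

The aluminium tube block is to be clamped down in the corner of the locating plate, and you hold it there for that: first take the jar off the plate and stand it upright on the bench, clear of the plate. Then put the tube block flat on the plate, long side to the long fence and the end with the one large well to the short fence, and press it into the corner so that it bears firmly against both fences at once. Finish while still gripping and pressing it there, do not let go, and do not disturb the other things on the bench.

Things in the scene. Friction and masses are not known exactly. Their poses are not given: they have to be found in the camera images.
- locating_plate: Fixed bare aluminium plate, 150 (its x) x 180 (its y) x 8 mm thick, with a grid of small tapped holes, screwed to the bench. Origin: centre of its underside, on the bench top; z up. One steel fence runs along its +x edge (the far one) and one along its +y edge (the left one seen from the robot); the other two edges are open.
- seat_corner (a point): Corner of the two fences' inner faces, at the height of the plate's top (8 mm over the bench). Axes as the plate's: the long fence's inner face is this frame's plane x = 0, the short fence's is y = 0; the free surface lies on the -x, -y side. Pressing into the corner is pushing along +x and +y. The seated block has its centre at (-25, -45, 27.5) mm here.
- long_fence: Rigid steel bar fixed on the plate along its +x edge, 12 mm wide, 162 mm long (along the plate's y), standing 14 mm above the plate's top. Origin: centre of its underside.
- short_fence: Rigid steel bar fixed on the plate along its +y edge, 12 mm wide, 100 mm long (along the plate's x), standing 14 mm above the plate's top. It stops 6 mm short of the long fence, leaving a gap in the very corner. Origin: centre of its underside.
- tube_block: Loose machined aluminium block, 50 (its x) x 90 (its y) x 55 mm high, about 0.45 kg, upright, wells open to the top: one of 29 mm near its +y end, six of 11 mm towards its -y end. Origin: centre of its underside. Seated, its x and y axes lie along the plate's. Held across the 50 mm with fingertips over 16 mm above its underside, the fingers pass over the fences.
- block_center (a point): Centre of the tube block, half-way up (27.5 mm above its underside); axes as the block's.
- large_well (a point): Centre of the mouth of the block's large well, on the block's top, 24 mm from its centre towards its +y end.
- jar: The jar, for its uprightness: origin at the centre of its underside, z up along its axis.
- jar_center (a point): Small round white plastic jar with a white cap, 43 mm in diameter, 82 mm high, about 0.07 kg, standing on the plate in the way of the block. This point is on its axis, 41 mm above its underside; grip the straight body, 20 to 50 mm above its underside. The bench left of the plate (0.28 to 0.34 m to the robot's left, 0.42 to 0.5 m ahead) is empty.
- timer: Bystander: flat white bench timer, 64 x 68 x 18 mm, in front of the plate. Origin: centre of its underside.
- blue_cap_bottle: Bystander: round bottle with a blue cap, 68 mm in diameter, 125 mm high, behind and to the right of the plate. Origin: centre of its underside.
- freezer_box: Bystander: grey card box with lid, 69 x 68 x 44 mm, behind the block. Origin: centre of its underside.
- pen: Bystander: black marker lying on the bench, 140 x 14 x 16 mm, nearer the robot than the block. Origin: centre of its underside.

How it is judged:
On the way, in this order (a step that is already met when the one before it is completed fails the run):
1. the jar has been stood upright on the bench, clear of the plate, and let go (height (world z) of jar below 0.005 m and angle between jar's own z axis and vertical below 0.12 rad and contact force between jar and locating_plate below 0.05 N and contact force between the arm and jar below 0.05 N and linear speed of jar below 0.03 m/s), for 0.2 s.
2. the tube block sits flat in the corner, the large well next to the short fence, pressed against both fences at once (x of block_center in the frame of seat_corner above -0.028 m and y of block_center in the frame of seat_corner above -0.048 m and z of block_center in the frame of seat_corner between 0.0255 and 0.0295 m and angle between the y axis of tube_block and the y axis of seat_corner, either way round below 0.04 rad and angle between tube_block's own z axis and vertical below 0.04 rad and y of large_well in the frame of seat_corner above -0.035 m and contact force between tube_block and long_fence above 1 N and contact force between tube_block and short_fence above 1 N and contact force between the fingers and tube_block above 2 N), for 0.3 s.
At the end, for the whole second after the job is handed in: The block lies flat on the plate, large-well end to the short fence, within 3 mm of each fence and square within 0.04 rad, pressed on both fences with over 1 N each and still held by the fingers with over 2 N. The jar stands upright on the bench, let go, off the plate (all of step 1 and all of step 2); the arm keeps its last pose, push and grip.
It fails at once if the timer, bottle, freezer box or marker is shifted by more than 30 mm (distance of any of timer, blue_cap_bottle, freezer_box, pen from where it was at the start of the episode above 0.03 m).
It fails at once if the jar is tipped over (angle between jar's own z axis and vertical above 0.8 rad).
It also fails if it takes over 64 s, if anything falls off the work surface, if the arm or the gripper's body presses on something with over 40 N, if the wrist force passes 120 N, or if a joint passes its speed limit or range.

ROBOT

A 6-joint arm with a two-finger parallel gripper is mounted at the origin on a cart in front of the work surface, level with it; the furniture and walls round the work are solid. World frame = base frame: x ahead of the robot, y to its left, z up, the work surface at z = 0. Lengths are in m, angles in rad, forces in N, time in s.
With the tool pointing down it reaches from about 0.4 to 0.825 m from the base axis. Payload 7 kg.
Tool frame: the origin (TCP) lies at the very end of the fingers, on their centre line; the grasp point (between the pads) lies 19 mm behind it; z points along the fingers, y is the line along which they close (so a half turn about z gives the same grasp; the last joint's range is limited). The gripper opens to 88 mm and grips with 3 to 60 N. Pads are 19 mm wide; open, the fingers measure 130 mm over their backs; the gripper's body (78 mm by 193 mm) begins 47 mm behind the grasp point.
Start: joints at [1.612, 0.359, 0.012, 0, -1.224, -0.288], TCP at [0.165, 0.655, 0.2] pointing down, gripper open.
Joint ranges: [-3.07, 3.07], [-1.43, 2.12], [-1.02, 1.25], [-3.03, 1.67], [-3.05, -0], [-3.03, 3.03]. Speed limits (rad/s): [2.39, 2.39, 3.01, 3.14, 3.14, 3.14].

INTERFACE

Orientations are given as [roll, pitch, yaw] about the fixed x, y, z axes, in that order (R = Rz(yaw) Ry(pitch) Rx(roll)).
In Python, from station import arm gives the robot as it stands. The module is installed in compiled form; this text tells all that it offers.
- The arm moves only by the shell command python3 -m crank 'ROWS' [FORCE]. ROWS is JSON, a list of rows, each an object of numbers: "dx", "dy", "dz": the shift along the world's x, y, z in m; "twist": the turn about the world's z in degrees; "grip": the opening, from -1 (shut) to 1 (fully open). A call has exactly 5 rows; each row is the pose to reach, as a shift and turn from the pose commanded when the call began; what a row does not reach only later rows make up. A row lasts 1/12 s, in which the tool goes at most 41.7 mm and 7.16 degrees, less where a joint would pass 70% of its speed; a pose out of reach is approached as far as the arm can. A call with a gripper value outside its range is refused whole. The fingers move at their own pace and stop on an object; FORCE is the grip in N (left out, the last holds). Time passes only in rows, so rows that repeat a pose let the fingers close, or fill a call up. It gives the time, the measured TCP pose, the force, the opening and the grip force at its end, in the units of the state.
- arm.get_state(): the state, without advancing time (a new reading comes with each control period).
- arm.grab_frame(name): name is "scene" or "side" or "wrist"; returns the picture (384x512x3 uint8, red, green, blue); there is no depth.
- arm.get_calibration(name): a dict with "fx", "fy", "cx", "cy" (pixels), "cam_to_world" (4x4, takes a point from camera to world coordinates); the wrist camera has in their place "tool_from_camera" (4x4, takes a point from camera to tool coordinates, whose origin is the TCP and whose axes are the flange's). Camera axes: x right, y down, z forward; pixel columns grow to the right and rows downward; lengths in m; the calibration is good to about 2 mm. A picture is of the moment at which its call begins: read the wrist's pose just before it. get_calibration takes no time and is no camera call.
- arm.job_done(): hands the job in; it is judged then, once.
The state is a dict: "t": time; "q": joint angles; "qd": joint speeds; "joint_efforts": joint torques, N m; "eef_pos": TCP position; "ee_rot": TCP orientation; "force": force on the tool from outside, world axes, zero at the start; "moment": the same for the moment, N m; "width": finger opening in m; "gripper_force": force on a finger pad.
Only numpy, scipy, OpenCV 4.12 (cv2) and the standard library are available. Lean on these libraries where they do the work, as an engineer would, in place of code of your own. Each camera call takes 0.05 s, during which the arm holds its last target. There are 200 camera calls.

## Working session

There is one attempt and no reset: what is moved stays moved. The work goes in short steps, Python scripts to look and compute and a shell command to move; the robot and the scene stay as the last step left them, time stands still between calls to the robot, and variables do not carry over. Pictures are saved under pics/ and viewed, at most 10 in all, crops included, and the job is handed in when it is done.

```bash
mkdir -p pics; python3 - <<'E'
from station import arm
import cv2,numpy as np
s=arm.get_state();print({k:np.round(v,3).tolist() for k,v in s.items()})
for n in("scene","side"):
    c=arm.get_calibration(n);print(n,c)
    cv2.imwrite(f"pics/{n}0.png",arm.grab_frame(n)[:,:,::-1])
print(arm.get_calibration("wrist"))
E
```

```text
{'t': 0.0, 'q': [1.612, 0.359, 0.011, -0.0, -1.224, -0.288], 'qd': [-0.0, 0.003, 0.001, 0.0, -0.001, 0.001], 'joint_efforts': [0.002, -58.272, 29.304, 6.997, 0.007, -0.0], 'eef_pos': [0.165, 0.654, 0.199], 'ee_rot': [3.14, -0.0, -0.247], 'force': [-0.47, -0.057, -0.081], 'moment': [0.037, -0.004, 0.012], 'gripper_force': 0.0, 'width': 0.088}
scene {'fx': 355.2063665256902, 'fy': 355.2063665256902, 'cx': 253.69487619440557, 'cy': 190.9047189262255, 'cam_to_world': array([[ 0.86073132, -0.22812081,  0.45508515,  0.15313067],
       [-0.50875416, -0.35452164,  0.78452764, -0.70356462],
       [-0.01762955, -0.90679397, -0.42120529,  0.42095817],
       [ 0.        ,  0.        ,  0.        ,  1.        ]])}
side {'fx': 474.35761845177234, 'fy': 474.35761845177234, 'cx': 259.7309560138941, 'cy': 192.36624207742238, 'cam_to_world': array([[-0.99937387,  0.01754185, -0.03072718,  0.55995069],
       [ 0.03508628,  0.37931636, -0.92460156,  1.01511792],
       [-0.0045639 , -0.92510074, -0.37969433,  0.50647699],
       [ 0.        ,  0.        ,  0.        ,  1.        ]])}
{'fx': 294.2395386992116, 'fy': 294.2395386992116, 'cx': 261.3390471519422, 'cy': 192.90052889724168, 'tool_from_camera': array([[ 8.86284129e-04, -9.67072930e-01, -2.54497864e-01,
         6.80587399e-02],
       [ 9.99999204e-01,  1.08572651e-03, -6.43201063e-04,
        -9.16964737e-04],
       [ 8.98337415e-04, -2.54497091e-01,  9.67073122e-01,
        -1.84584655e-01],
       [ 0.00000000e+00,  0.00000000e+00,  0.00000000e+00,
         1.00000000e+00]])}
```

View pics/scene0.png

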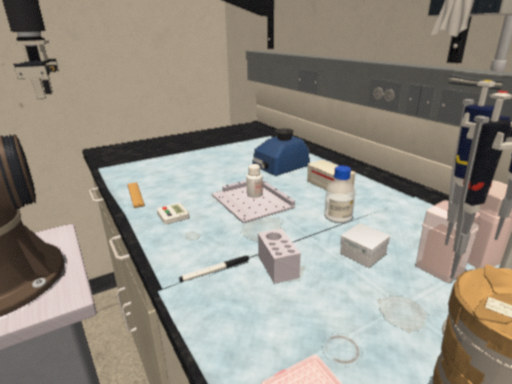

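View pics/side0.png

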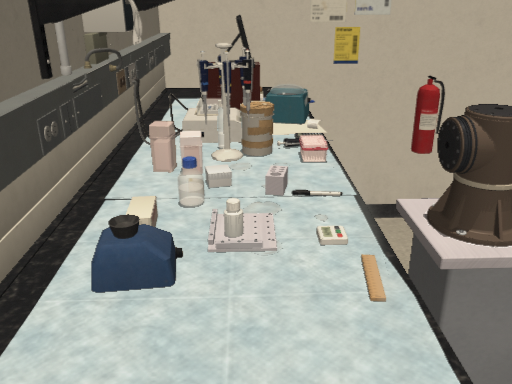

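The scene view shows the block at about (278,255) with its large well at (272,238), and the jar on the plate at (254,183). In the side view the plate is at (243,231), the jar at (233,218) and the block at (276,180). Next I'll enlarge these areas.

```bash
python3 - <<'E'
import cv2,numpy as np
a=cv2.imread("pics/scene0.png");b=cv2.imread("pics/side0.png")
r=lambda im,x,y,w,h,k:cv2.resize(im[y:y+h,x:x+w],None,fx=k,fy=k,interpolation=cv2.INTER_CUBIC)
top=np.hstack([r(a,205,160,100,75,4),r(b,195,195,100,75,4)])
bot=np.hstack([r(a,230,220,100,75,4),r(b,235,150,100,75,4)])
cv2.imwrite("pics/crop0.png",np.vstack([top,bot]))
E
```

```text
(no output)
```

View pics/crop0.png

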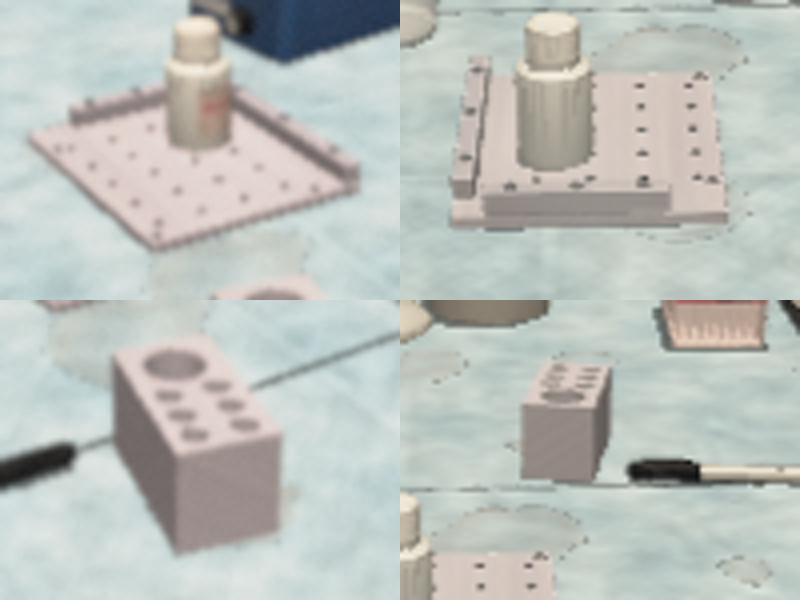

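The crop shows clean corners on the plate, jar and block. I'll cast rays onto planes at the known heights and check against the given sizes.

```bash
cat >h.py <<'E'
from station import arm
import numpy as np
def ray(n,u,v,z,T=None):
    c=arm.get_calibration(n); T=c["cam_to_world"] if T is None else T@c["tool_from_camera"]
    d=T[:3,:3]@[(u-c["cx"])/c["fx"],(v-c["cy"])/c["fy"],1]
    return T[:3,3]+d*(z-T[2,3])/d[2]
E
python3 - <<'E'
from h import *
O={'A':("scene",205,160,0,0),'B':("side",195,195,400,0),'C':("scene",230,220,0,300),'D':("side",235,150,400,300)}
def p(k,x,y,z,name):
    n,u,v,ox,oy=O[k]; print(k,name,np.round(ray(n,u+(x-ox)/4-.375,v+(y-oy)/4-.375,z)[:2],4))
for a in [("A",155,243,.008,"plate -x-y"),("A",30,137,.008,"plate -x+y"),("A",357,164,.022,"longfence -y end +x"),("A",200,147,.008,"jar front base"),
("B",727,213,.008,"plate -x+y"),("B",713,75,.008,"plate -x-y"),("B",452,226,0,"plate +x+y bot"),("B",453,182,.022,"LF +x+y"),("B",475,182,.022,"LF inner +y"),("B",490,58,.022,"LF inner -y"),("B",484,191,.022,"SF inner-ish +x top +y"),("B",670,186,.022,"SF -x top near"),("B",555,168,.008,"jar base near"),
("C",113,352,.055,"blk -x+y"),("C",177,455,.055,"blk -x-y"),("C",280,432,.055,"blk +x-y"),("C",177,553,0,"blk -x-y bot"),("C",280,530,0,"blk +x-y bot"),("C",175,365,.055,"well"),
("D",522,403,.055,"blk +x+y"),("D",597,405,.055,"blk -x+y"),("D",612,368,.055,"blk -x-y"),("D",548,364,.055,"blk +x-y"),("D",522,477,0,"blk +x+y bot"),("D",594,482,0,"blk -x+y bot"),("D",562,396,.055,"well")]:p(*a)
E
```

```text
A plate -x-y [ 0.4955 -0.0625]
A plate -x+y [0.4942 0.1104]
A longfence -y end +x [ 0.6395 -0.0648]
A jar front base [0.5837 0.0344]
B plate -x+y [0.4949 0.1175]
B plate -x-y [ 0.4917 -0.0591]
B plate +x+y bot [0.6433 0.111 ]
B LF +x+y [0.6423 0.102 ]
B LF inner +y [0.6304 0.1025]
B LF inner -y [ 0.6301 -0.0602]
B SF inner-ish +x top +y [0.625  0.1129]
B SF -x top near [0.5253 0.1117]
B jar base near [0.5882 0.0613]
C blk -x+y [ 0.457  -0.1927]
C blk -x-y [ 0.4367 -0.2798]
C blk +x-y [ 0.4849 -0.2897]
C blk -x-y bot [ 0.4382 -0.2782]
C blk +x-y bot [ 0.4874 -0.2897]
C well [ 0.4761 -0.2187]
D blk +x+y [ 0.5043 -0.2064]
D blk -x+y [ 0.4532 -0.2   ]
D blk -x-y [ 0.4361 -0.2761]
D blk +x-y [ 0.4817 -0.2871]
D blk +x+y bot [ 0.5043 -0.2064]
D blk -x+y bot [ 0.4549 -0.1951]
D well [ 0.476  -0.2191]
```

```bash
R='[{"dx":0.016,"dy":-0.025,"dz":0.002,"twist":-3}]'
python3 -m crank '[{"dx":0.016,"dy":-0.025,"dz":0.002,"twist":-3,"grip":1},{"dx":0.032,"dy":-0.05,"dz":0.004,"twist":-6,"grip":1},{"dx":0.048,"dy":-0.076,"dz":0.006,"twist":-9,"grip":1},{"dx":0.064,"dy":-0.102,"dz":0.008,"twist":-12,"grip":1},{"dx":0.08,"dy":-0.127,"dz":0.01,"twist":-15.2,"grip":1}]'
python3 -m crank '[{"dx":0.016,"dy":-0.025,"dz":0.002,"twist":-3,"grip":1},{"dx":0.032,"dy":-0.05,"dz":0.004,"twist":-6,"grip":1},{"dx":0.048,"dy":-0.076,"dz":0.006,"twist":-9,"grip":1},{"dx":0.064,"dy":-0.102,"dz":0.008,"twist":-12,"grip":1},{"dx":0.08,"dy":-0.127,"dz":0.01,"twist":-15.2,"grip":1}]'
```

```text
t: 0.52
eef_pos: [0.2453, 0.5259, 0.2093]
ee_rot: [3.141, -0.0, -0.514]
force: [0.7, -0.7, 0.4]
width: 0.0873
gripper_force: 0.0
t: 0.93
eef_pos: [0.3253, 0.3988, 0.2196]
ee_rot: [3.141, -0.0, -0.78]
force: [0.4, 1.0, 0.2]
width: 0.0877
gripper_force: 0.0
```

The arm follows the rows well, so I'll go on to a point above the plate.

```bash
python3 -m crank '[{"dx":0.016,"dy":-0.025,"dz":0.002,"twist":-3,"grip":1},{"dx":0.032,"dy":-0.05,"dz":0.004,"twist":-6,"grip":1},{"dx":0.048,"dy":-0.076,"dz":0.006,"twist":-9,"grip":1},{"dx":0.064,"dy":-0.102,"dz":0.008,"twist":-12,"grip":1},{"dx":0.08,"dy":-0.127,"dz":0.01,"twist":-15.2,"grip":1}]'
python3 -m crank '[{"dx":0.016,"dy":-0.025,"dz":0.002,"twist":-3,"grip":1},{"dx":0.032,"dy":-0.05,"dz":0.004,"twist":-6,"grip":1},{"dx":0.048,"dy":-0.076,"dz":0.006,"twist":-9,"grip":1},{"dx":0.064,"dy":-0.102,"dz":0.008,"twist":-12,"grip":1},{"dx":0.08,"dy":-0.127,"dz":0.01,"twist":-15.2,"grip":1}]'
python3 -m crank '[{"dx":0.016,"dy":-0.025,"dz":0.002,"twist":-3,"grip":1},{"dx":0.032,"dy":-0.05,"dz":0.004,"twist":-6,"grip":1},{"dx":0.048,"dy":-0.076,"dz":0.006,"twist":-9,"grip":1},{"dx":0.064,"dy":-0.102,"dz":0.008,"twist":-12,"grip":1},{"dx":0.08,"dy":-0.127,"dz":0.01,"twist":-15,"grip":1}]'
cat >>h.py <<'E'
from scipy.spatial.transform import Rotation as Ro
def tool():
    s=arm.get_state();T=np.eye(4);T[:3,:3]=Ro.from_euler("xyz",s["ee_rot"]).as_matrix();T[:3,3]=s["eef_pos"];return T
E
python3 - <<'E'
from h import *
import cv2
T=tool();np.save("T1",T);im=arm.grab_frame("wrist")[:,:,::-1];cv2.imwrite("pics/w1.png",im)
cv2.imwrite("pics/w1b.png",cv2.resize(im,(800,600),interpolation=cv2.INTER_CUBIC))
E
```

```text
t: 1.35
eef_pos: [0.4052, 0.2719, 0.2296]
ee_rot: [3.141, 0.0, -1.045]
force: [0.4, -0.6, -0.6]
width: 0.0876
gripper_force: 0.0
t: 1.77
eef_pos: [0.4852, 0.145, 0.2397]
ee_rot: [3.141, 0.0, -1.31]
force: [0.1, 1.1, 0.4]
width: 0.0875
gripper_force: 0.0
t: 2.18
eef_pos: [0.5653, 0.018, 0.2495]
ee_rot: [3.141, 0.0, -1.572]
force: [0.4, 0.8, 0.2]
width: 0.0875
gripper_force: 0.0
```

View pics/w1b.png

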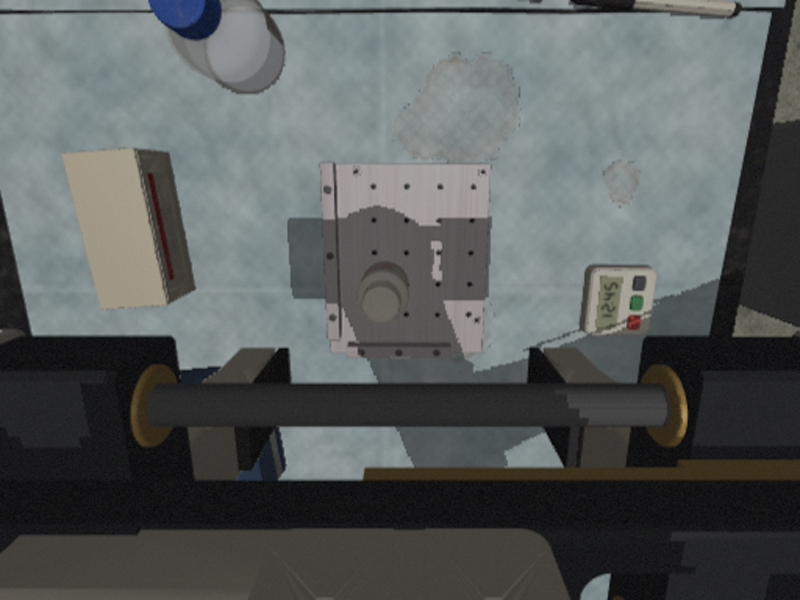

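The wrist view (800 px wide) shows the jar cap centred at (381,299). The long fence's inner edge runs (336,164) to (342,338), the short fence's is at about y=345, and the plate's right edge runs (490,164) to (482,357).

```bash
python3 - <<'E'
from h import *
T=np.load("T1.npy")
for n,x,y,z in [("cap",381,299,.09),("plate -x-y",490,164,.008),("plate -x+y",482,357,.008),("LF in -y top",336,164,.022),("LF in +y top",342,338,.022),("LF out -y",320,164,.022),("LF out +y",330,350,.022),("SF in L",348,345,.015),("SF in R",450,345,.015),("SF out",400,357,.022)]:
    print(n,np.round(ray("wrist",(x+.5)/1.5625-.5,(y+.5)/1.5625-.5,z,T)[:2],4))
print("cap scene",ray("scene",205+197/4,160+25/4,.088),"cap side",ray("side",195+152/4,195+20/4,.09))
for n,u,v in [("freezer",365,262),("pen",250,260),("bottle",340,218)]: print(n,ray("scene",u,v,0)[:2])
E
```

```text
cap [0.5867 0.0395]
plate -x-y [ 0.4931 -0.063 ]
plate -x+y [0.4929 0.1201]
LF in -y top [ 0.6278 -0.0627]
LF in +y top [0.6286 0.0953]
LF out -y [ 0.6415 -0.0627]
LF out +y [0.6405 0.1074]
SF in L [0.6242 0.1049]
SF in R [0.5255 0.1049]
SF out [0.5738 0.1145]
cap scene [0.59200145 0.04761826 0.088     ] cap side [0.58727585 0.0429331  0.09      ]
freezer [ 0.62316839 -0.32003335]
pen [ 0.43622309 -0.1956229 ]
bottle [ 0.70357628 -0.16413592]
```

```bash
python3 -m crank '[{"dx":0.01,"dy":0.01,"dz":-0.02,"grip":1},{"dx":0.023,"dy":0.024,"dz":-0.05,"grip":1},{"dx":0.023,"dy":0.024,"dz":-0.08,"grip":1},{"dx":0.023,"dy":0.024,"dz":-0.11,"grip":1},{"dx":0.023,"dy":0.024,"dz":-0.13,"grip":1}]'
python3 -m crank '[{"dz":-0.02,"grip":1},{"dz":-0.04,"grip":1},{"dz":-0.06,"grip":1},{"dz":-0.075,"grip":1},{"dz":-0.083,"grip":1}]'
python3 -m crank '[{"grip":0.5},{"grip":0},{"grip":-1},{"grip":-1},{"grip":-1}]' 15
python3 -m crank '[{"grip":-1},{"grip":-1},{"grip":-1},{"grip":-1},{"grip":-1}]'
```

```text
invalid input at $[0]: expected keys dx, dy, dz, twist, grip
invalid input at $[0]: expected keys dx, dy, dz, twist, grip
invalid input at $[0]: expected keys dx, dy, dz, twist, grip
invalid input at $[0]: expected keys dx, dy, dz, twist, grip
```

Every row needs all five keys, so I'll resend these in full.

```bash
set -e
python3 -m crank '[{"dx":0.01,"dy":0.01,"dz":-0.02,"twist":0,"grip":1},{"dx":0.023,"dy":0.024,"dz":-0.05,"twist":0,"grip":1},{"dx":0.023,"dy":0.024,"dz":-0.08,"twist":0,"grip":1},{"dx":0.023,"dy":0.024,"dz":-0.11,"twist":0,"grip":1},{"dx":0.023,"dy":0.024,"dz":-0.13,"twist":0,"grip":1}]'
python3 -m crank '[{"dx":0,"dy":0,"dz":-0.02,"twist":0,"grip":1},{"dx":0,"dy":0,"dz":-0.04,"twist":0,"grip":1},{"dx":0,"dy":0,"dz":-0.06,"twist":0,"grip":1},{"dx":0,"dy":0,"dz":-0.075,"twist":0,"grip":1},{"dx":0,"dy":0,"dz":-0.083,"twist":0,"grip":1}]'
python3 -m crank '[{"dx":0,"dy":0,"dz":0,"twist":0,"grip":0.5},{"dx":0,"dy":0,"dz":0,"twist":0,"grip":0},{"dx":0,"dy":0,"dz":0,"twist":0,"grip":-1},{"dx":0,"dy":0,"dz":0,"twist":0,"grip":-1},{"dx":0,"dy":0,"dz":0,"twist":0,"grip":-1}]' 15
python3 -m crank '[{"dx":0,"dy":0,"dz":0,"twist":0,"grip":-1},{"dx":0,"dy":0,"dz":0,"twist":0,"grip":-1},{"dx":0,"dy":0,"dz":0,"twist":0,"grip":-1},{"dx":0,"dy":0,"dz":0,"twist":0,"grip":-1},{"dx":0,"dy":0,"dz":0,"twist":0,"grip":-1}]'
```

```text
t: 2.65
eef_pos: [0.5863, 0.0433, 0.1162]
ee_rot: [3.138, -0.001, -1.57]
force: [-0.5, 0.6, -0.1]
width: 0.0881
gripper_force: 0.0
t: 3.07
eef_pos: [0.5864, 0.0431, 0.0342]
ee_rot: [3.138, -0.001, -1.57]
force: [-0.0, -1.1, -0.3]
width: 0.0878
gripper_force: 0.0
t: 3.48
eef_pos: [0.5885, 0.0438, 0.0377]
ee_rot: [-3.14, 0.001, -1.57]
force: [-0.5, 0.3, 0.3]
width: 0.0601
gripper_force: 0.0
t: 3.9
eef_pos: [0.588, 0.0435, 0.0369]
ee_rot: [-3.141, -0.0, -1.57]
force: [-1.3, -0.4, 2.4]
width: 0.0397
gripper_force: 14.6
```

```bash
set -e
python3 -m crank '[{"dx":0,"dy":0,"dz":0.01,"twist":0,"grip":-1},{"dx":0,"dy":0,"dz":0.03,"twist":0,"grip":-1},{"dx":0,"dy":0,"dz":0.05,"twist":0,"grip":-1},{"dx":0,"dy":0,"dz":0.07,"twist":0,"grip":-1},{"dx":0,"dy":0,"dz":0.08,"twist":0,"grip":-1}]'
python3 - <<'E'
from h import *
import cv2
r=lambda n,x,y,w,h,k:cv2.resize(np.ascontiguousarray(arm.grab_frame(n)[y:y+h,x:x+w,::-1]),None,fx=k,fy=k,interpolation=cv2.INTER_CUBIC)
cv2.imwrite("pics/lift.png",np.hstack([r("scene",205,130,100,110,4),r("side",195,150,100,110,4)]))
E
```

```text
t: 4.32
eef_pos: [0.5891, 0.0438, 0.1198]
ee_rot: [-3.138, 0.001, -1.569]
force: [0.6, 0.1, -0.3]
width: 0.0398
gripper_force: 14.1
```

View pics/lift.png

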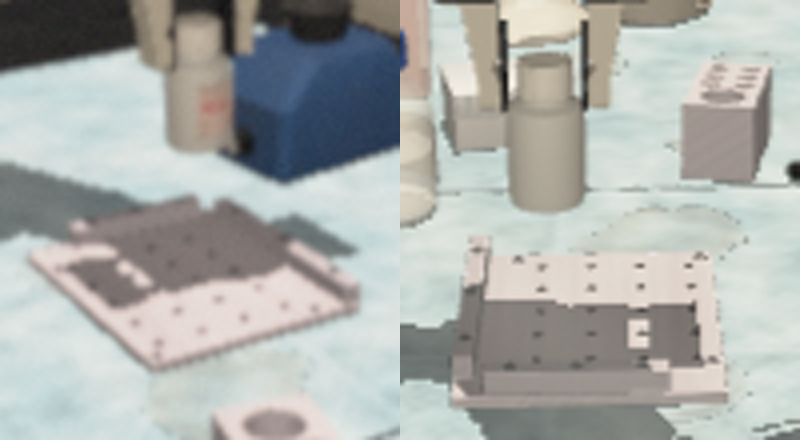

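The jar hangs upright, gripped at the top of its body, with its underside about 29 mm below the TCP. I'll carry it left, moving away from the blue carboy first.

```bash
set -e
python3 -m crank '[{"dx":-0.015,"dy":0.005,"dz":0,"twist":0,"grip":-1},{"dx":-0.045,"dy":0.02,"dz":0,"twist":0,"grip":-1},{"dx":-0.075,"dy":0.035,"dz":0,"twist":0,"grip":-1},{"dx":-0.105,"dy":0.05,"dz":0,"twist":0,"grip":-1},{"dx":-0.128,"dy":0.066,"dz":0,"twist":0,"grip":-1}]'
python3 -m crank '[{"dx":0,"dy":0.02,"dz":0,"twist":0,"grip":-1},{"dx":0,"dy":0.04,"dz":0,"twist":0,"grip":-1},{"dx":0,"dy":0.06,"dz":0,"twist":0,"grip":-1},{"dx":0,"dy":0.08,"dz":0,"twist":0,"grip":-1},{"dx":0,"dy":0.1,"dz":0,"twist":0,"grip":-1}]'
python3 -m crank '[{"dx":0,"dy":0.02,"dz":0,"twist":0,"grip":-1},{"dx":0,"dy":0.04,"dz":0,"twist":0,"grip":-1},{"dx":0,"dy":0.06,"dz":0,"twist":0,"grip":-1},{"dx":0,"dy":0.08,"dz":0,"twist":0,"grip":-1},{"dx":0,"dy":0.1,"dz":0,"twist":0,"grip":-1}]'
python3 -m crank '[{"dx":0,"dy":0,"dz":-0.02,"twist":0,"grip":-1},{"dx":0,"dy":0,"dz":-0.04,"twist":0,"grip":-1},{"dx":0,"dy":0,"dz":-0.055,"twist":0,"grip":-1},{"dx":0,"dy":0,"dz":-0.068,"twist":0,"grip":-1},{"dx":0,"dy":0,"dz":-0.076,"twist":0,"grip":-1}]'
python3 -m crank '[{"dx":0,"dy":0,"dz":-0.003,"twist":0,"grip":-1},{"dx":0,"dy":0,"dz":-0.006,"twist":0,"grip":-1},{"dx":0,"dy":0,"dz":-0.008,"twist":0,"grip":-1},{"dx":0,"dy":0,"dz":-0.01,"twist":0,"grip":-1},{"dx":0,"dy":0,"dz":-0.01,"twist":0,"grip":-1}]'
```

```text
t: 4.83
eef_pos: [0.4569, 0.1089, 0.1152]
ee_rot: [3.139, -0.001, -1.571]
force: [-0.0, 0.3, -1.1]
width: 0.0395
gripper_force: 14.1
t: 5.25
eef_pos: [0.4591, 0.2101, 0.1156]
ee_rot: [3.14, -0.001, -1.57]
force: [-0.1, 0.6, 0.3]
width: 0.0397
gripper_force: 14.1
t: 5.67
eef_pos: [0.4594, 0.3104, 0.1158]
ee_rot: [3.141, -0.001, -1.57]
force: [-0.3, -0.6, -0.5]
width: 0.0396
gripper_force: 14.1
t: 6.08
eef_pos: [0.4591, 0.3092, 0.0386]
ee_rot: [3.14, -0.002, -1.57]
force: [-0.6, -0.4, -0.7]
width: 0.0398
gripper_force: 14.1
t: 6.5
eef_pos: [0.4601, 0.3097, 0.0309]
ee_rot: [-3.141, 0.001, -1.57]
force: [0.3, 0.8, -0.2]
width: 0.0397
gripper_force: 14.1
```

```bash
set -e
python3 -m crank '[{"dx":0,"dy":0,"dz":0,"twist":0,"grip":-1},{"dx":0,"dy":0,"dz":-0.0005,"twist":0,"grip":-1},{"dx":0,"dy":0,"dz":-0.001,"twist":0,"grip":-1},{"dx":0,"dy":0,"dz":-0.001,"twist":0,"grip":-1},{"dx":0,"dy":0,"dz":-0.001,"twist":0,"grip":-1}]'
python3 -m crank '[{"dx":0,"dy":0,"dz":0,"twist":0,"grip":-1},{"dx":0,"dy":0,"dz":-0.0005,"twist":0,"grip":-1},{"dx":0,"dy":0,"dz":-0.001,"twist":0,"grip":-1},{"dx":0,"dy":0,"dz":-0.001,"twist":0,"grip":-1},{"dx":0,"dy":0,"dz":-0.001,"twist":0,"grip":-1}]'
```

```text
t: 6.92
eef_pos: [0.4599, 0.3095, 0.0298]
ee_rot: [-3.141, 0.0, -1.57]
force: [0.9, 0.3, -1.2]
width: 0.0401
gripper_force: 14.1
t: 7.33
eef_pos: [0.46, 0.3095, 0.0289]
ee_rot: [-3.141, 0.0, -1.57]
force: [-0.5, -0.9, 2.2]
width: 0.0394
gripper_force: 14.6
```

At TCP z 0.0289 there is 2.2 N of contact, as expected. Releasing slowly, then rising.

```bash
set -e
python3 -m crank '[{"dx":0,"dy":0,"dz":0,"twist":0,"grip":-0.05},{"dx":0,"dy":0,"dz":0,"twist":0,"grip":0},{"dx":0,"dy":0,"dz":0,"twist":0,"grip":0.2},{"dx":0,"dy":0,"dz":0,"twist":0,"grip":0.5},{"dx":0,"dy":0,"dz":0,"twist":0,"grip":0.8}]'
python3 -m crank '[{"dx":0,"dy":0,"dz":0,"twist":0,"grip":1},{"dx":0,"dy":0,"dz":0,"twist":0,"grip":1},{"dx":0,"dy":0,"dz":0,"twist":0,"grip":1},{"dx":0,"dy":0,"dz":0,"twist":0,"grip":1},{"dx":0,"dy":0,"dz":0.01,"twist":0,"grip":1}]'
python3 -m crank '[{"dx":0,"dy":0,"dz":0.03,"twist":0,"grip":1},{"dx":0,"dy":0,"dz":0.06,"twist":0,"grip":1},{"dx":0,"dy":0,"dz":0.09,"twist":0,"grip":1},{"dx":0,"dy":0,"dz":0.12,"twist":0,"grip":1},{"dx":0,"dy":0,"dz":0.15,"twist":0,"grip":1}]'
python3 - <<'E'
from h import *
import cv2
r=lambda im,x,y,w,h,k:cv2.resize(np.ascontiguousarray(im[y:y+h,x:x+w]),None,fx=k,fy=k,interpolation=cv2.INTER_CUBIC)
a=arm.grab_frame("scene")[:,:,::-1];b=arm.grab_frame("side")[:,:,::-1]
cv2.imwrite("pics/rel.png",np.hstack([r(a,150,110,160,180,2.5),r(b,190,150,160,180,2.5)]))
E
```

```text
t: 7.75
eef_pos: [0.4599, 0.3095, 0.0285]
ee_rot: [3.141, -0.0, -1.57]
force: [-0.0, -0.2, 0.6]
width: 0.0586
gripper_force: 0.0
t: 8.17
eef_pos: [0.4589, 0.3085, 0.0373]
ee_rot: [3.139, -0.002, -1.57]
force: [-0.3, -0.2, -1.0]
width: 0.0863
gripper_force: 0.0
t: 8.58
eef_pos: [0.4598, 0.3092, 0.1912]
ee_rot: [-3.141, 0.001, -1.57]
force: [0.7, -0.2, -0.6]
width: 0.088
gripper_force: 0.0
```

View pics/rel.png

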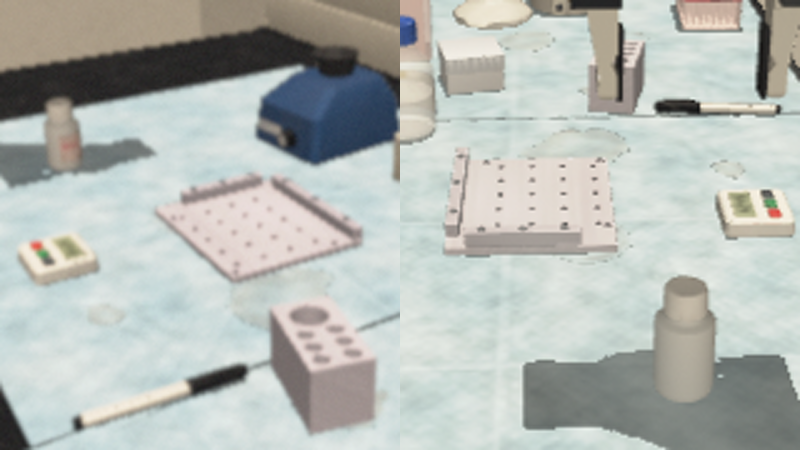

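The jar stands upright at (685,340) in the side half of the picture, well clear of the plate, and nothing else has moved. Now over to the block.

```bash
set -e
python3 -m crank '[{"dx":0,"dy":-0.03,"dz":0.01,"twist":0,"grip":1},{"dx":0,"dy":-0.065,"dz":0.02,"twist":0,"grip":1},{"dx":0,"dy":-0.1,"dz":0.03,"twist":0,"grip":1},{"dx":0,"dy":-0.135,"dz":0.04,"twist":0,"grip":1},{"dx":0,"dy":-0.17,"dz":0.05,"twist":0,"grip":1}]'
python3 -m crank '[{"dx":0,"dy":-0.035,"dz":0,"twist":0,"grip":1},{"dx":0,"dy":-0.07,"dz":0,"twist":0,"grip":1},{"dx":0,"dy":-0.105,"dz":0,"twist":0,"grip":1},{"dx":0,"dy":-0.14,"dz":0,"twist":0,"grip":1},{"dx":0,"dy":-0.17,"dz":0,"twist":0,"grip":1}]'
python3 -m crank '[{"dx":0.002,"dy":-0.035,"dz":0,"twist":-3,"grip":1},{"dx":0.004,"dy":-0.07,"dz":0,"twist":-6,"grip":1},{"dx":0.006,"dy":-0.105,"dz":0,"twist":-9,"grip":1},{"dx":0.008,"dy":-0.14,"dz":0,"twist":-12,"grip":1},{"dx":0.01,"dy":-0.17,"dz":0,"twist":-12,"grip":1}]'
python3 - <<'E'
from h import *
import cv2
arm.grab_frame("side")
T=tool();np.save("T2",T);print(T[:3,3]);im=arm.grab_frame("wrist")[:,:,::-1];cv2.imwrite("pics/w2.png",im)
cv2.imwrite("pics/w2b.png",cv2.resize(im[0:240,128:448],(800,600),interpolation=cv2.INTER_CUBIC))
E
```

```text
t: 9.1
eef_pos: [0.4593, 0.1379, 0.2396]
ee_rot: [-3.141, 0.0, -1.569]
force: [1.4, -0.3, 0.1]
width: 0.0877
gripper_force: 0.0
t: 9.52
eef_pos: [0.4592, -0.0325, 0.2393]
ee_rot: [-3.141, 0.0, -1.57]
force: [1.1, -0.4, -0.5]
width: 0.0874
gripper_force: 0.0
t: 9.93
eef_pos: [0.4694, -0.2026, 0.2392]
ee_rot: [-3.141, 0.0, -1.783]
force: [1.0, 0.6, 0.3]
width: 0.0876
gripper_force: 0.0
[ 0.4696339  -0.20587496  0.23882197]
```

View pics/w2b.png

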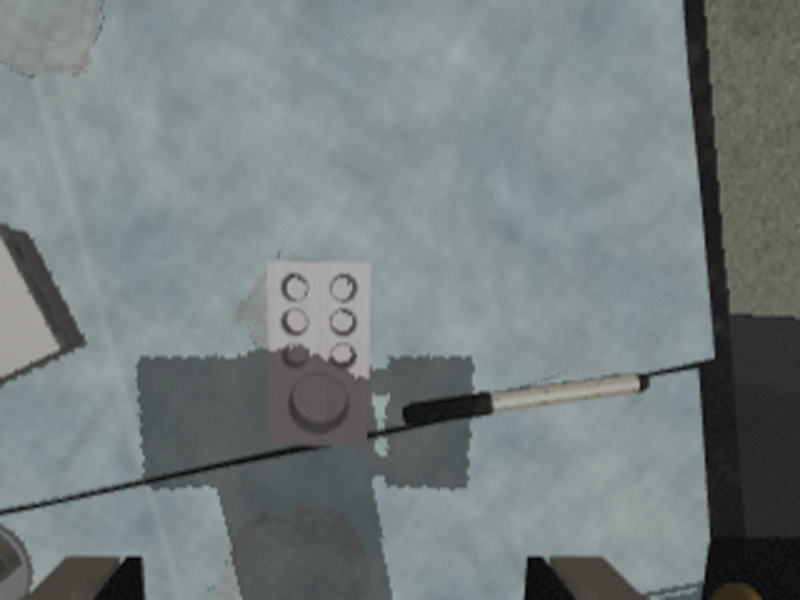

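The block's top corners are at about (267,262), (370,262), (368,445) and (267,445), square to the tool. The large well is at (319,401) and the pen cap's tip at (404,412).

```bash
python3 - <<'E'
from h import *
T=np.load("T2.npy")
P=np.array([ray("wrist",(x+.5)/2.5-.5+128,(y+.5)/2.5-.5,z,T)[:2] for x,y,z in [(267,262,.055),(370,262,.055),(368,445,.055),(267,445,.055),(319,401,.055),(404,412,.008)]])
print(P.round(4)); print("c",P[:4].mean(0),"len",[np.linalg.norm(P[i]-P[(i+1)%4]).round(4) for i in range(4)])
d=P[2:4].mean(0)-P[:2].mean(0);print("block yaw",np.degrees(np.arctan2(-d[0],d[1])))
E
```

```text
[[ 0.4844 -0.2907]
 [ 0.436  -0.2804]
 [ 0.4546 -0.1927]
 [ 0.5051 -0.2034]
 [ 0.4743 -0.22  ]
 [ 0.4307 -0.1971]]
c [ 0.47004661 -0.24177717] len [np.float64(0.0494), np.float64(0.0896), np.float64(0.0516), np.float64(0.0897)]
block yaw -12.657665252094892
```

```bash
set -e
python3 -m crank '[{"dx":0,"dy":-0.01,"dz":-0.02,"twist":0,"grip":1},{"dx":0,"dy":-0.025,"dz":-0.05,"twist":0,"grip":1},{"dx":0,"dy":-0.037,"dz":-0.08,"twist":0,"grip":1},{"dx":0,"dy":-0.037,"dz":-0.11,"twist":0,"grip":1},{"dx":0,"dy":-0.037,"dz":-0.14,"twist":0,"grip":1}]'
python3 -m crank '[{"dx":0,"dy":0,"dz":-0.02,"twist":0,"grip":1},{"dx":0,"dy":0,"dz":-0.04,"twist":0,"grip":1},{"dx":0,"dy":0,"dz":-0.06,"twist":0,"grip":1},{"dx":0,"dy":0,"dz":-0.07,"twist":0,"grip":1},{"dx":0,"dy":0,"dz":-0.077,"twist":0,"grip":1}]'
python3 -m crank '[{"dx":0,"dy":0,"dz":0,"twist":0,"grip":1},{"dx":0,"dy":0,"dz":0,"twist":0,"grip":0.7},{"dx":0,"dy":0,"dz":0,"twist":0,"grip":0.4},{"dx":0,"dy":0,"dz":0,"twist":0,"grip":0.2},{"dx":0,"dy":0,"dz":0,"twist":0,"grip":0}]' 40
python3 -m crank '[{"dx":0,"dy":0,"dz":0,"twist":0,"grip":-1},{"dx":0,"dy":0,"dz":0,"twist":0,"grip":-1},{"dx":0,"dy":0,"dz":0,"twist":0,"grip":-1},{"dx":0,"dy":0,"dz":0,"twist":0,"grip":-1},{"dx":0,"dy":0,"dz":0,"twist":0,"grip":-1}]'
```

```text
t: 10.45
eef_pos: [0.4697, -0.2377, 0.0979]
ee_rot: [-3.141, 0.0, -1.78]
force: [0.3, -0.5, -0.5]
width: 0.0878
gripper_force: 0.0
t: 10.87
eef_pos: [0.4693, -0.2371, 0.0208]
ee_rot: [3.14, -0.0, -1.779]
force: [-0.6, 0.1, 0.6]
width: 0.0875
gripper_force: 0.0
t: 11.28
eef_pos: [0.4705, -0.2376, 0.0226]
ee_rot: [-3.14, 0.0, -1.779]
force: [-1.0, -0.3, -0.0]
width: 0.0665
gripper_force: 0.0
t: 11.7
eef_pos: [0.4705, -0.2376, 0.0221]
ee_rot: [-3.141, -0.0, -1.779]
force: [1.5, -0.1, 4.1]
width: 0.0493
gripper_force: 40.0
```

Gripped: 49.3 mm opening at 40 N. Now lift high enough to clear the bottle, carry across and turn square.

```bash
set -e
python3 -m crank '[{"dx":0,"dy":0,"dz":0.015,"twist":0,"grip":-1},{"dx":0,"dy":0,"dz":0.04,"twist":0,"grip":-1},{"dx":0,"dy":0,"dz":0.07,"twist":0,"grip":-1},{"dx":0,"dy":0,"dz":0.1,"twist":0,"grip":-1},{"dx":0,"dy":0,"dz":0.12,"twist":0,"grip":-1}]' 50
python3 -m crank '[{"dx":0,"dy":0.015,"dz":0,"twist":1,"grip":-1},{"dx":0,"dy":0.04,"dz":0,"twist":3,"grip":-1},{"dx":0,"dy":0.07,"dz":0,"twist":5,"grip":-1},{"dx":0,"dy":0.1,"dz":0,"twist":7,"grip":-1},{"dx":0.02,"dy":0.13,"dz":0,"twist":9,"grip":-1}]'
python3 -m crank '[{"dx":0.02,"dy":0.03,"dz":0,"twist":1,"grip":-1},{"dx":0.04,"dy":0.06,"dz":0,"twist":2,"grip":-1},{"dx":0.06,"dy":0.09,"dz":0,"twist":3,"grip":-1},{"dx":0.08,"dy":0.12,"dz":0,"twist":3,"grip":-1},{"dx":0.095,"dy":0.145,"dz":0,"twist":3,"grip":-1}]'
python3 -m crank '[{"dx":0,"dy":0,"dz":0,"twist":0,"grip":-1},{"dx":0,"dy":0,"dz":-0.02,"twist":0,"grip":-1},{"dx":0,"dy":0,"dz":-0.05,"twist":0,"grip":-1},{"dx":0,"dy":0,"dz":-0.07,"twist":0,"grip":-1},{"dx":0,"dy":0,"dz":-0.08,"twist":0,"grip":-1}]'
```

```text
t: 12.12
eef_pos: [0.4696, -0.2374, 0.1434]
ee_rot: [3.142, 0.0, -1.779]
force: [1.6, -0.5, -5.4]
width: 0.0487
gripper_force: 50.0
t: 12.53
eef_pos: [0.4852, -0.1065, 0.1405]
ee_rot: [3.137, 0.001, -1.623]
force: [-0.4, -1.2, -5.4]
width: 0.0492
gripper_force: 50.0
t: 12.95
eef_pos: [0.5849, 0.0396, 0.1403]
ee_rot: [3.139, -0.0, -1.569]
force: [0.5, 0.2, -4.4]
width: 0.049
gripper_force: 50.0
t: 13.37
eef_pos: [0.5815, 0.0367, 0.0575]
ee_rot: [3.135, -0.001, -1.571]
force: [0.4, -0.7, -5.8]
width: 0.0489
gripper_force: 50.0
```

```bash
set -e
python3 -m crank '[{"dx":0,"dy":0,"dz":-0.005,"twist":0,"grip":-1},{"dx":0,"dy":0,"dz":-0.015,"twist":0,"grip":-1},{"dx":0,"dy":0,"dz":-0.022,"twist":0,"grip":-1},{"dx":0,"dy":0,"dz":-0.026,"twist":0,"grip":-1},{"dx":0,"dy":0,"dz":-0.028,"twist":0,"grip":-1}]'
python3 -m crank '[{"dx":0,"dy":0,"dz":0,"twist":0,"grip":-1},{"dx":0,"dy":0,"dz":0,"twist":0,"grip":-1},{"dx":0,"dy":0,"dz":0,"twist":0,"grip":-1},{"dx":0,"dy":0,"dz":-0.001,"twist":0,"grip":-1},{"dx":0,"dy":0,"dz":-0.001,"twist":0,"grip":-1}]'
python3 -m crank '[{"dx":0,"dy":0,"dz":0,"twist":0,"grip":-1},{"dx":0,"dy":0,"dz":-0.001,"twist":0,"grip":-1},{"dx":0,"dy":0,"dz":-0.001,"twist":0,"grip":-1},{"dx":0,"dy":0,"dz":-0.001,"twist":0,"grip":-1},{"dx":0,"dy":0,"dz":-0.001,"twist":0,"grip":-1}]'
```

```text
t: 13.78
eef_pos: [0.5849, 0.0375, 0.0335]
ee_rot: [-3.142, 0.0, -1.57]
force: [0.6, -0.1, -4.6]
width: 0.0493
gripper_force: 50.0
t: 14.2
eef_pos: [0.5851, 0.0376, 0.0329]
ee_rot: [-3.141, 0.0, -1.57]
force: [-1.0, 0.1, -4.5]
width: 0.0486
gripper_force: 50.0
t: 14.62
eef_pos: [0.5849, 0.0375, 0.0316]
ee_rot: [3.142, -0.0, -1.57]
force: [-0.3, -0.7, -4.7]
width: 0.0492
gripper_force: 50.0
```

```bash
set -e
python3 -m crank '[{"dx":0,"dy":0,"dz":-0.001,"twist":0,"grip":-1},{"dx":0,"dy":0,"dz":-0.001,"twist":0,"grip":-1},{"dx":0,"dy":0,"dz":-0.001,"twist":0,"grip":-1},{"dx":0,"dy":0,"dz":-0.001,"twist":0,"grip":-1},{"dx":0,"dy":0,"dz":-0.001,"twist":0,"grip":-1}]'
python3 -m crank '[{"dx":0,"dy":0,"dz":-0.0005,"twist":0,"grip":-1},{"dx":0,"dy":0,"dz":-0.0005,"twist":0,"grip":-1},{"dx":0,"dy":0,"dz":-0.0005,"twist":0,"grip":-1},{"dx":0,"dy":0,"dz":-0.0005,"twist":0,"grip":-1},{"dx":0,"dy":0,"dz":-0.0005,"twist":0,"grip":-1}]'
```

```text
t: 15.03
eef_pos: [0.5849, 0.0375, 0.0306]
ee_rot: [3.142, -0.0, -1.57]
force: [0.4, -0.1, -5.0]
width: 0.0489
gripper_force: 50.0
t: 15.45
eef_pos: [0.585, 0.0375, 0.0302]
ee_rot: [-3.141, 0.0, -1.57]
force: [0.3, -0.4, -4.9]
width: 0.0492
gripper_force: 50.0
```

```bash
set -e
python3 -m crank '[{"dx":0,"dy":0,"dz":-0.0005,"twist":0,"grip":-1},{"dx":0,"dy":0,"dz":-0.0005,"twist":0,"grip":-1},{"dx":0,"dy":0,"dz":-0.0005,"twist":0,"grip":-1},{"dx":0,"dy":0,"dz":-0.0005,"twist":0,"grip":-1},{"dx":0,"dy":0,"dz":-0.0005,"twist":0,"grip":-1}]'
python3 -m crank '[{"dx":0,"dy":0,"dz":-0.0005,"twist":0,"grip":-1},{"dx":0,"dy":0,"dz":-0.0005,"twist":0,"grip":-1},{"dx":0,"dy":0,"dz":-0.0005,"twist":0,"grip":-1},{"dx":0,"dy":0,"dz":-0.0005,"twist":0,"grip":-1},{"dx":0,"dy":0,"dz":-0.0005,"twist":0,"grip":-1}]'
```

```text
t: 15.87
eef_pos: [0.5851, 0.0376, 0.0301]
ee_rot: [-3.141, 0.0, -1.57]
force: [-2.0, 2.0, 3.8]
width: 0.0489
gripper_force: 50.0
t: 16.28
eef_pos: [0.5851, 0.0376, 0.03]
ee_rot: [-3.141, 0.0, -1.569]
force: [-4.4, 1.4, 8.0]
width: 0.049
gripper_force: 50.0
```

The block is down on the plate (TCP z 0.030). Sliding toward the corner.

```bash
set -e
python3 -m crank '[{"dx":0.003,"dy":0.003,"dz":0.0005,"twist":0,"grip":-1},{"dx":0.006,"dy":0.006,"dz":0.0005,"twist":0,"grip":-1},{"dx":0.009,"dy":0.009,"dz":0.0005,"twist":0,"grip":-1},{"dx":0.012,"dy":0.012,"dz":0.0005,"twist":0,"grip":-1},{"dx":0.014,"dy":0.015,"dz":0.0005,"twist":0,"grip":-1}]'
python3 -m crank '[{"dx":0.001,"dy":0,"dz":0,"twist":0,"grip":-1},{"dx":0.002,"dy":0,"dz":0,"twist":0,"grip":-1},{"dx":0.003,"dy":0,"dz":0,"twist":0,"grip":-1},{"dx":0.003,"dy":0,"dz":0,"twist":0,"grip":-1},{"dx":0.003,"dy":0,"dz":0,"twist":0,"grip":-1}]'
```

```text
t: 16.7
eef_pos: [0.5983, 0.0511, 0.03]
ee_rot: [3.14, -0.002, -1.57]
force: [-3.4, -5.9, 6.5]
width: 0.0491
gripper_force: 50.0
t: 17.12
eef_pos: [0.5998, 0.0517, 0.0301]
ee_rot: [3.138, -0.001, -1.57]
force: [-8.9, -0.9, 11.5]
width: 0.0492
gripper_force: 50.0
```

```bash
set -e
python3 -m crank '[{"dx":0,"dy":0,"dz":0.0005,"twist":0,"grip":-1},{"dx":0,"dy":0,"dz":0.0005,"twist":0,"grip":-1},{"dx":0,"dy":0,"dz":0.0005,"twist":0,"grip":-1},{"dx":0,"dy":0,"dz":0.0005,"twist":0,"grip":-1},{"dx":0,"dy":0,"dz":0.0005,"twist":0,"grip":-1}]'
python3 -m crank '[{"dx":0.0005,"dy":0,"dz":0,"twist":0,"grip":-1},{"dx":0.001,"dy":0,"dz":0,"twist":0,"grip":-1},{"dx":0.001,"dy":0,"dz":0,"twist":0,"grip":-1},{"dx":0.001,"dy":0,"dz":0,"twist":0,"grip":-1},{"dx":0.001,"dy":0,"dz":0,"twist":0,"grip":-1}]'
```

```text
t: 17.53
eef_pos: [0.6011, 0.0522, 0.0301]
ee_rot: [3.14, -0.001, -1.57]
force: [-5.8, -0.8, 4.7]
width: 0.049
gripper_force: 50.0
t: 17.95
eef_pos: [0.6022, 0.0522, 0.0301]
ee_rot: [3.14, -0.001, -1.57]
force: [-5.8, -0.0, 5.2]
width: 0.0491
gripper_force: 50.0
```

```bash
set -e
python3 -m crank '[{"dx":0.0005,"dy":0,"dz":0,"twist":0,"grip":-1},{"dx":0.001,"dy":0,"dz":0,"twist":0,"grip":-1},{"dx":0.0015,"dy":0,"dz":0,"twist":0,"grip":-1},{"dx":0.0015,"dy":0,"dz":0,"twist":0,"grip":-1},{"dx":0.0015,"dy":0,"dz":0,"twist":0,"grip":-1}]'
python3 -m crank '[{"dx":0.0005,"dy":0,"dz":0,"twist":0,"grip":-1},{"dx":0.001,"dy":0,"dz":0,"twist":0,"grip":-1},{"dx":0.0015,"dy":0,"dz":0,"twist":0,"grip":-1},{"dx":0.0015,"dy":0,"dz":0,"twist":0,"grip":-1},{"dx":0.0015,"dy":0,"dz":0,"twist":0,"grip":-1}]'
```

```text
t: 18.37
eef_pos: [0.6037, 0.0522, 0.0301]
ee_rot: [3.14, -0.0, -1.57]
force: [-5.3, -0.4, 5.2]
width: 0.0491
gripper_force: 50.0
t: 18.78
eef_pos: [0.6052, 0.0523, 0.0301]
ee_rot: [3.14, -0.0, -1.57]
force: [-5.8, -0.2, 4.9]
width: 0.0491
gripper_force: 50.0
```

```bash
set -e
python3 -m crank '[{"dx":0.0005,"dy":0,"dz":0,"twist":0,"grip":-1},{"dx":0.001,"dy":0,"dz":0,"twist":0,"grip":-1},{"dx":0.0015,"dy":0,"dz":0,"twist":0,"grip":-1},{"dx":0.0015,"dy":0,"dz":0,"twist":0,"grip":-1},{"dx":0.0015,"dy":0,"dz":0,"twist":0,"grip":-1}]'
python3 -m crank '[{"dx":0.0005,"dy":0,"dz":0,"twist":0,"grip":-1},{"dx":0.001,"dy":0,"dz":0,"twist":0,"grip":-1},{"dx":0.001,"dy":0,"dz":0,"twist":0,"grip":-1},{"dx":0.001,"dy":0,"dz":0,"twist":0,"grip":-1},{"dx":0.001,"dy":0,"dz":0,"twist":0,"grip":-1}]'
```

```text
t: 19.2
eef_pos: [0.6058, 0.0522, 0.0301]
ee_rot: [3.139, -0.001, -1.57]
force: [-9.1, 0.7, 8.3]
width: 0.049
gripper_force: 50.0
t: 19.62
eef_pos: [0.6059, 0.0522, 0.0301]
ee_rot: [3.137, -0.001, -1.57]
force: [-12.2, 2.0, 10.2]
width: 0.049
gripper_force: 50.0
```

It met the long fence at x = 0.6059. Now +y to the short fence.

```bash
set -e
python3 -m crank '[{"dx":0,"dy":0.0015,"dz":0,"twist":0,"grip":-1},{"dx":0,"dy":0.003,"dz":0,"twist":0,"grip":-1},{"dx":0,"dy":0.0045,"dz":0,"twist":0,"grip":-1},{"dx":0,"dy":0.0055,"dz":0,"twist":0,"grip":-1},{"dx":0,"dy":0.0055,"dz":0,"twist":0,"grip":-1}]'
python3 -m crank '[{"dx":0,"dy":0.0007,"dz":0,"twist":0,"grip":-1},{"dx":0,"dy":0.0015,"dz":0,"twist":0,"grip":-1},{"dx":0,"dy":0.002,"dz":0,"twist":0,"grip":-1},{"dx":0,"dy":0.002,"dz":0,"twist":0,"grip":-1},{"dx":0,"dy":0.002,"dz":0,"twist":0,"grip":-1}]'
python3 -m crank '[{"dx":0,"dy":0.0007,"dz":0,"twist":0,"grip":-1},{"dx":0,"dy":0.0015,"dz":0,"twist":0,"grip":-1},{"dx":0,"dy":0.0015,"dz":0,"twist":0,"grip":-1},{"dx":0,"dy":0.0015,"dz":0,"twist":0,"grip":-1},{"dx":0,"dy":0.0015,"dz":0,"twist":0,"grip":-1}]'
```

```text
t: 20.03
eef_pos: [0.6058, 0.0545, 0.0304]
ee_rot: [3.136, -0.005, -1.57]
force: [-8.3, -12.9, 11.6]
width: 0.0492
gripper_force: 50.0
t: 20.45
eef_pos: [0.6059, 0.0564, 0.0304]
ee_rot: [3.136, -0.005, -1.57]
force: [-9.0, -13.0, 12.4]
width: 0.049
gripper_force: 50.0
t: 20.87
eef_pos: [0.6058, 0.0578, 0.0304]
ee_rot: [3.136, -0.005, -1.57]
force: [-8.5, -12.3, 13.1]
width: 0.0492
gripper_force: 50.0
```

```bash
set -e
python3 -m crank '[{"dx":0,"dy":0.0007,"dz":0.0003,"twist":0,"grip":-1},{"dx":0,"dy":0.0015,"dz":0.0003,"twist":0,"grip":-1},{"dx":0,"dy":0.0015,"dz":0.0003,"twist":0,"grip":-1},{"dx":0,"dy":0.0015,"dz":0.0003,"twist":0,"grip":-1},{"dx":0,"dy":0.0015,"dz":0.0003,"twist":0,"grip":-1}]'
python3 -m crank '[{"dx":0,"dy":0.0007,"dz":0,"twist":0,"grip":-1},{"dx":0,"dy":0.0015,"dz":0,"twist":0,"grip":-1},{"dx":0,"dy":0.0015,"dz":0,"twist":0,"grip":-1},{"dx":0,"dy":0.0015,"dz":0,"twist":0,"grip":-1},{"dx":0,"dy":0.0015,"dz":0,"twist":0,"grip":-1}]'
python3 -m crank '[{"dx":0,"dy":0.0007,"dz":0,"twist":0,"grip":-1},{"dx":0,"dy":0.0015,"dz":0,"twist":0,"grip":-1},{"dx":0,"dy":0.0015,"dz":0,"twist":0,"grip":-1},{"dx":0,"dy":0.0015,"dz":0,"twist":0,"grip":-1},{"dx":0,"dy":0.0015,"dz":0,"twist":0,"grip":-1}]'
```

```text
t: 21.28
eef_pos: [0.6058, 0.0597, 0.0304]
ee_rot: [3.136, -0.004, -1.57]
force: [-8.2, -12.6, 9.6]
width: 0.0493
gripper_force: 50.0
t: 21.7
eef_pos: [0.6059, 0.0611, 0.0305]
ee_rot: [3.136, -0.004, -1.57]
force: [-7.7, -11.9, 9.6]
width: 0.0492
gripper_force: 50.0
t: 22.12
eef_pos: [0.6059, 0.0626, 0.0304]
ee_rot: [3.136, -0.004, -1.57]
force: [-8.9, -12.1, 10.1]
width: 0.0492
gripper_force: 50.0
```

```bash
set -e
python3 -m crank '[{"dx":0,"dy":0.0007,"dz":0,"twist":0,"grip":-1},{"dx":0,"dy":0.0015,"dz":0,"twist":0,"grip":-1},{"dx":0,"dy":0.0015,"dz":0,"twist":0,"grip":-1},{"dx":0,"dy":0.0015,"dz":0,"twist":0,"grip":-1},{"dx":0,"dy":0.0015,"dz":0,"twist":0,"grip":-1}]'
python3 -m crank '[{"dx":0,"dy":0.0007,"dz":0,"twist":0,"grip":-1},{"dx":0,"dy":0.001,"dz":0,"twist":0,"grip":-1},{"dx":0,"dy":0.001,"dz":0,"twist":0,"grip":-1},{"dx":0,"dy":0.001,"dz":0,"twist":0,"grip":-1},{"dx":0,"dy":0.001,"dz":0,"twist":0,"grip":-1}]'
python3 - <<'E'
from h import *
import cv2
r=lambda n,x,y,w,h,k:cv2.resize(np.ascontiguousarray(arm.grab_frame(n)[y:y+h,x:x+w,::-1]),None,fx=k,fy=k,interpolation=cv2.INTER_CUBIC)
cv2.imwrite("pics/seat.png",np.hstack([r("scene",205,140,100,100,4),r("side",195,170,100,100,4)]))
E
```

```text
t: 22.53
eef_pos: [0.6059, 0.0637, 0.0306]
ee_rot: [3.136, -0.005, -1.57]
force: [-8.0, -14.6, 11.0]
width: 0.049
gripper_force: 50.0
t: 22.95
eef_pos: [0.6059, 0.0639, 0.0307]
ee_rot: [3.136, -0.006, -1.57]
force: [-7.4, -17.9, 11.7]
width: 0.0489
gripper_force: 50.0
```

View pics/seat.png

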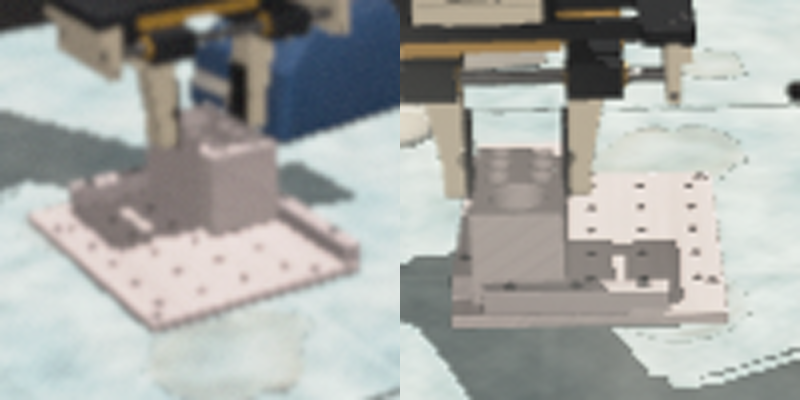

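The block is in the corner, large well to the short fence, and y has stopped at 0.0639 with the force rising. I'll press slightly more and check that it holds steady.

```bash
set -e
python3 -m crank '[{"dx":0.0005,"dy":0.0005,"dz":0,"twist":0,"grip":-1},{"dx":0.0007,"dy":0.001,"dz":0,"twist":0,"grip":-1},{"dx":0.0007,"dy":0.001,"dz":0,"twist":0,"grip":-1},{"dx":0.0007,"dy":0.001,"dz":0,"twist":0,"grip":-1},{"dx":0.0007,"dy":0.001,"dz":0,"twist":0,"grip":-1}]'
python3 -m crank '[{"dx":0,"dy":0,"dz":0,"twist":0,"grip":-1},{"dx":0,"dy":0,"dz":0,"twist":0,"grip":-1},{"dx":0,"dy":0,"dz":0,"twist":0,"grip":-1},{"dx":0,"dy":0,"dz":0,"twist":0,"grip":-1},{"dx":0,"dy":0,"dz":0,"twist":0,"grip":-1}]'
python3 -m crank '[{"dx":0,"dy":0,"dz":0,"twist":0,"grip":-1},{"dx":0,"dy":0,"dz":0,"twist":0,"grip":-1},{"dx":0,"dy":0,"dz":0,"twist":0,"grip":-1},{"dx":0,"dy":0,"dz":0,"twist":0,"grip":-1},{"dx":0,"dy":0,"dz":0,"twist":0,"grip":-1}]'
```

```text
t: 23.47
eef_pos: [0.606, 0.064, 0.0308]
ee_rot: [3.135, -0.007, -1.57]
force: [-8.5, -20.4, 14.2]
width: 0.0491
gripper_force: 50.0
t: 23.88
eef_pos: [0.6059, 0.064, 0.0307]
ee_rot: [3.135, -0.007, -1.57]
force: [-8.8, -21.3, 13.6]
width: 0.0492
gripper_force: 50.0
t: 24.3
eef_pos: [0.6059, 0.064, 0.0308]
ee_rot: [3.135, -0.007, -1.57]
force: [-9.4, -21.4, 14.8]
width: 0.0489
gripper_force: 50.0
```

```bash
python3 -c "
from station import arm
print(arm.job_done())"
```

```text
the job is handed in; nothing more can be done
None
```

The jar stands upright on the bench, clear of the plate, and the tube block is held at 50 N in the corner with its large well at the short fence. At hand-in the tool read about 9 N toward the long fence and 21 N toward the short one, part of which is friction. The job was handed in at about 24 s; no verdict was returned.

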